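Slide the shelf board home into its notches

ROBOT

A 6-joint arm with a two-finger parallel gripper is mounted at the origin on the work surface. World frame = base frame: x ahead of the robot, y to its left, z up, the work surface at z = 0. Lengths are in m, angles in rad, forces in N, time in s.
With the tool pointing down it reaches from about 0.275 to 0.725 m from the base axis. Payload 5.6 kg.
Tool frame: the origin (TCP) lies at the very end of the fingers, on their centre line; the grasp point (between the pads) lies 19 mm behind it; z points along the fingers, y is the line along which they close (so a half turn about z gives the same grasp; the last joint's range is limited). The gripper opens to 85 mm and grips with 20 to 120 N. Pads are 22 mm wide; open, the fingers measure 114 mm over their backs; the gripper's body (76 mm by 85 mm) begins 54 mm behind the grasp point. The pads swing forward as they close: fully open they stand 13 mm farther back than shut.
Start: joints at [-0.904, 0.255, 0.108, 0, -1.424, -0.285], TCP at [0.205, -0.51, 0.231] pointing down, gripper open.
Joint ranges: [-2.95, 2.95], [-1.21, 1.97], [-1.09, 1.5], [-2.87, 1.71], [-2.94, -0.07], [-3.05, 3.05]. Speed limits (rad/s): [2.57, 2.57, 3.14, 3.14, 3.14, 3.14].

INTERFACE

Orientations are given as [roll, pitch, yaw] about the fixed x, y, z axes, in that order (R = Rz(yaw) Ry(pitch) Rx(roll)).
In Python, from station import ctrl gives the robot as it stands.
- The arm moves only by the tool servo_tool, never from a script. Its argument "increments" is a list of rows, each a list of 3 entries, a list of its own where there are three numbers: the shift along the tool's x, y, z as a fraction of full scale, then the turn, a rotation vector about the tool's x, y, z as a fraction of full scale, then the closure, from -1 (fully open) to 1 (shut). In form: [[[dx, dy, dz], [rx, ry, rz], hand], ...]. A call has 1 to 12 rows; each row is the pose to reach, as a shift and turn from the pose commanded when the call began, along the tool's axes at that moment; what a row does not reach only later rows make up. Full scale, the value 1, is 0.4 m for a shift and 90 degrees for a turn. A row lasts 1/8 s, in which the tool goes at most 62.5 mm and 10.7 degrees, less where a joint would pass 70% of its speed; a pose out of reach is approached as far as the arm can. A call with a number of a shift or a turn outside -1 to 1 is refused whole. A call with a gripper value outside its range is refused whole. The fingers move at their own pace and stop on an object; the grip force is fixed at half the most. Time passes only in rows, so rows that repeat a pose let the fingers close. It gives the time, the measured TCP pose, the force, the opening and the grip force at its end, in the units of the state.
- ctrl.read_state(): the state, without advancing time (a new reading comes with each control period).
- ctrl.capture(name): name is "scene" or "top" or "wrist"; returns the picture (384x512x3 uint8, red, green, blue); there is no depth.
- ctrl.get_calibration(name): a dict with "camera_matrix" (3x3 intrinsics, pixels), "rvec" (rotation vector, rad) and "tvec" (3), from world to camera coordinates, as OpenCV has them. Camera axes: x right, y down, z forward; pixel columns grow to the right and rows downward; lengths in m; the calibration is good to about 2 mm. A picture is of the moment at which its call begins: read the wrist's pose just before it. get_calibration takes no time and is no camera call; for the wrist camera it gives the pose at the moment of the call.
- ctrl.finish_job(): hands the job in; it is judged then, once.
Trained networks look in the newest picture that a camera, given by its name, has taken for a name from the list of things; names that differ only in an ending like _2 or _b are one class to them, and where a whole thing is asked for, a point or a joint stands for the part that bears it (a point fixed in the world has none). Each returns a list of dicts, best first, with "score" (0 to 1); they miss things now and then, are a little off and sometimes report something else, mostly with a low value. They report only what shows in the picture. A call takes as long as a camera call. They do not tell look-alikes from the thing itself.
- ctrl.trace(target, camera): "region" (384x512 bool, what is visible of it).
- ctrl.landmark_of(target, camera): "at" ([x, y, z] in m, in world coordinates, good to about 4 mm: a listed point, or the origin of a listed thing).
The state is a dict: "clock": time; "joint_positions": joint angles; "dq": joint speeds; "effort": joint torques, N m; "tcp_pos": TCP position; "orientation": TCP orientation; "ft_force": force on the tool from outside, world axes, zero at the start; "wrist_torque": the same for the moment, N m; "opening": opening from 0.0 (shut) to 1.0 (fully open); "grasp_force": force on a finger pad.
Only numpy, scipy, OpenCV 4.12 (cv2) and the standard library are available. Lean on these libraries where they do the work, as an engineer would, in place of code of your own. Each camera call takes 0.05 s, during which the arm holds its last target. There are 200 camera calls.

TASK

Two shelf boards lie on low blue racks; one is home in its notches, the other still stands out towards you, riding up on its rails. With a fingertip, push that board by its near edge along its rails until it drops into the locating notches and lies level on all four feet, then take your hand away. Do not lift the board or pick up, touch or knock over the steel parts standing on it, and leave the other board, its part and the bin alone.

Things in the scene. Friction and masses are not known exactly. Their poses are not given: they have to be found in the camera images.
- board_out: The board to push: folded bare-steel shelf board, deck 140 mm (x) by 170 mm (y), 4 mm thick. Origin under its centre, level with the soles of its four feet (10 mm high, 16 mm long in x, at x +-55, y +-70 mm); deck top 14 mm above. x along the rails, z up. It starts riding on the rails, origin 58 mm above the bench, 45 to 85 mm short of home (towards -x). 0.25 to 0.5 kg without the parts.
- out_lip (a point): Middle of the near face of the down-folded lip at the -x edge of the board to push, where to push: 70 mm behind the board's origin, 2 mm below it. The lip is 100 mm wide, 24 mm high (12 up, 12 down from here), with a blank paper label; the space before and below it is free. Axes as the board's.
- rack_out: Low blue steel rack of the board to push, fixed. Two beams along its x, from x = -165 (near, open end) to +120 mm (far end, 120 mm uprights), at y = +-57 to +-83 mm; only the bench lies between them, but for a tie at x = 108. Running faces 58 mm up; outside each beam a guide flange (y +-87 to +-91, top 80 mm up) leaves 2 mm play a side. Origin on the bench, midway between beams; z up.
- out_seat (a point): Where the pushed board's origin lies when home: over the rack's origin, 50 mm above the bench, axes as the rack's. Each beam has two notches, 55 mm before and behind, 22 mm long, 8 mm deep: the board drops 8 mm, has 3 mm play fore and aft, and the notches' far walls then stop it. Sliding takes roughly 3 to 10 N; pushed fast, the board may skip over the notches.
- board_home: The other board, same shape and origin as the board to push, already home in the other rack (origin 50 mm above the bench): leave it alone.
- rack_home: The other rack, same shape and origin as the rack of the board to push, fixed; it carries the board that is home.
- sleeve_out: Dark steel sleeve, 36 mm across, 22 mm bore, 40 mm tall, standing loose on the board to push, on its far half; origin at the centre of its underside, z up.
- plug_out: Dark steel stepped plug, 38 mm across below and 24 mm above, 38 mm tall, standing loose on the board to push, on its far half; origin at the centre of its underside, z up.
- sleeve_home: Dark steel sleeve, 36 mm across, 40 mm tall, standing loose on the board that is home; origin at the centre of its underside, z up.
- bin: Empty open metal bin, 80 mm square, 50 mm high, loose on the bench between the racks; origin at the centre of its underside.
There are look-alikes about, which are no part of the job. What is shaped like the sleeve_out but pink or red is not meant. Leave any green look-alike of the board_out alone.

How it is judged:
On the way:
1. a finger pushes the board while it still rides on its rails (contact force between the fingers and board_out above 0.5 N and z of board_out in the frame of rack_out above 0.055 m).
At the end, for the whole second after the job is handed in: The pushed board lies at rest in its notches: origin 46 to 53 mm above the rack's foot, within 7 mm of home along the rails and 6 mm across, tilted less than 0.03 rad; both parts still stand upright on it; the other board is still down in its notches with its sleeve upright (z of board_out in the frame of rack_out between 0.046 and 0.053 m and x of board_out in the frame of rack_out between -0.007 and 0.007 m and y of board_out in the frame of rack_out between -0.006 and 0.006 m and angle between board_out's own z axis and vertical below 0.03 rad and linear speed of board_out below 0.01 m/s and angle between each of sleeve_out, plug_out, sleeve_home's own z axis and vertical below 0.1 rad and z of sleeve_out in the frame of board_out between 0.008 and 0.02 m and z of plug_out in the frame of board_out between 0.008 and 0.02 m and z of board_home in the frame of rack_home below 0.053 m); the robot touches nothing.
It fails at once if the board to push is lifted off its rails or tipped (z of board_out in the frame of rack_out above 0.068 m or angle between board_out's own z axis and vertical above 0.12 rad).
It fails at once if a part standing on a board is touched by the robot (contact force between any of the fingers, the arm and sleeve_out above 0.5 N or contact force between any of the fingers, the arm and plug_out above 0.5 N or contact force between any of the fingers, the arm and sleeve_home above 0.5 N).
It fails at once if a part is knocked over or lifted (angle between any of sleeve_out, plug_out, sleeve_home's own z axis and vertical above 0.5 rad or z of any of sleeve_out, plug_out in the frame of board_out above 0.03 m).
It fails at once if the board that is home is disturbed (distance of board_home from where it was at the start of the episode above 0.008 m).
It fails at once if the bin is disturbed (distance of bin from where it was at the start of the episode above 0.015 m).
It also fails if it takes over 38 s, if anything falls off the work surface, if the arm or the gripper's body presses on something with over 40 N, if the wrist force passes 120 N, or if a joint passes its speed limit or range.

## Working session

There is one attempt and no reset: what is moved stays moved. The work goes in short steps, Python scripts to look and compute and a tool call to move; the robot and the scene stay as the last step left them, time stands still between calls to the robot, and variables do not carry over. Pictures are saved under pics/ and viewed, at most 10 in all, crops included, and the job is handed in when it is done.

Besides the shell and the picture viewer there is one more tool, called after "Call:" as name([rows], argument=value, ...), one row to a line, values as JSON. servo_tool: Moves the arm, as the interface text tells. Its arguments: {"type":"object","properties":{"increments":{"type":"array","items":{"type":"array"}}},"required":["increments"]}

```bash
mkdir -p pics
python3 - <<'E'
from station import ctrl
import cv2,numpy as np
s=ctrl.read_state();print(s)
for c in("scene","top"):
    im=ctrl.capture(c);cv2.imwrite(f"pics/{c}0.png",im[:,:,::-1])
    for t in("board_out","out_lip","rack_out","out_seat","sleeve_out","plug_out","bin","sleeve_home","board_home"):
        print(c,t,[(round(d["score"],2),np.round(d["at"],3).tolist()) for d in ctrl.landmark_of(t,c)[:4]])
E
```

```text
{'clock': 0.0, 'joint_positions': array([-9.04420514e-01,  2.55710767e-01,  1.07008293e-01, -5.06032070e-04,
       -1.42388825e+00, -2.84597030e-01]), 'dq': array([ 1.60485945e-03, -6.67506238e-05, -5.32928453e-04, -2.78502700e-04,
       -2.12479774e-04, -1.84948141e-04]), 'effort': array([ 9.18514379e-04, -3.86631525e+01,  2.37941301e+01,  5.36540553e+00,
       -6.10178802e-03, -1.30855267e-05]), 'tcp_pos': array([ 0.20479241, -0.50991471,  0.23041161]), 'orientation': array([ 3.13972991e+00, -2.35017943e-05, -2.75988837e+00]), 'ft_force': array([-0.136696  , -0.17641646,  0.6816705 ]), 'wrist_torque': array([-0.02751923,  0.00482108,  0.05979352]), 'grasp_force': 0.0, 'opening': 1.005485759312281}
scene board_out [(0.96, [0.552, 0.198, 0.057]), (0.69, [0.254, 0.29, 0.015])]
scene out_lip [(0.92, [0.489, 0.188, 0.061]), (0.57, [0.19, 0.291, 0.012])]
scene rack_out []
scene out_seat []
scene sleeve_out [(0.8, [0.507, 0.362, -0.002]), (0.79, [0.584, 0.244, 0.07]), (0.76, [0.619, 0.362, 0.0])]
scene plug_out [(0.79, [0.574, 0.171, 0.07])]
scene bin [(0.77, [0.625, -0.006, -0.001])]
scene sleeve_home [(0.48, [0.66, -0.192, 0.063])]
scene board_home [(0.67, [0.636, -0.206, 0.052])]
top board_out [(0.97, [0.255, 0.293, 0.011]), (0.57, [0.548, 0.199, 0.06])]
top out_lip [(0.98, [0.477, 0.189, 0.062]), (0.8, [0.187, 0.292, 0.014])]
top rack_out []
top out_seat []
top sleeve_out [(0.65, [0.584, 0.241, 0.074]), (0.6, [0.62, 0.358, 0.002]), (0.58, [0.506, 0.363, -0.002])]
top plug_out [(0.54, [0.574, 0.171, 0.072]), (0.38, [0.624, -0.012, -0.0])]
top bin [(0.67, [0.622, -0.01, 0.002]), (0.47, [0.581, 0.238, 0.075])]
top sleeve_home [(0.44, [0.657, -0.194, 0.068])]
top board_home [(0.92, [0.636, -0.208, 0.052])]
```

View pics/scene0.png

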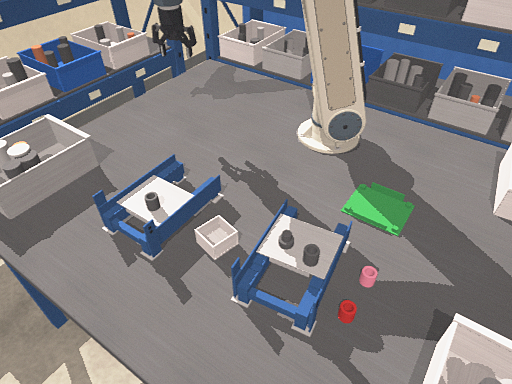

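View pics/top0.png

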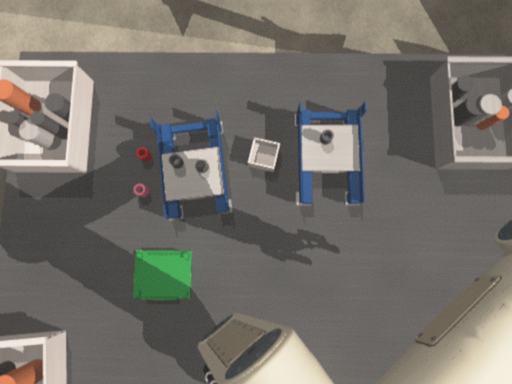

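Scene view: the board to push is the left one in the top view (deck about (193,175), rack tilted slightly). The dark parts are at (177,161) and (201,167), and the red/pink/green look-alikes lie off to the left. Next I fit the rack's pose to the blue pixels.

```bash
cat > h.py <<'E'
import cv2,numpy as np
from scipy.spatial.transform import Rotation as R
from scipy.optimize import minimize
from station import ctrl
def proj(c,P):
    k=ctrl.get_calibration(c);return cv2.projectPoints(np.float64(P),k["rvec"],k["tvec"],k["camera_matrix"],None)[0][:,0]
def box(c,lo,hi,p,S):
    V=np.array([[(lo,hi)[i>>j&1][j] for j in range(3)] for i in range(8)],float)
    ca,sa=np.cos(p[2]),np.sin(p[2]);W=V.copy();W[:,0]=p[0]+ca*V[:,0]-sa*V[:,1];W[:,1]=p[1]+sa*V[:,0]+ca*V[:,1]
    return cv2.convexHull((proj(c,W)*S).astype(np.float32)).round().astype(np.int32)
def model(c,p,d,S=4):
    m=np.zeros((384*S,512*S),np.uint8)
    for s in(1,-1):
        a,b=sorted((s*.057,s*.083));cv2.fillConvexPoly(m,box(c,(-.165,a,.0),(.12,b,.058),p,S),1)
        a,b=sorted((s*.083,s*.091));cv2.fillConvexPoly(m,box(c,(-.165,a,.03),(.12,b,.08),p,S),1)
    cv2.fillConvexPoly(m,box(c,(-.07-d,-.085,.05),(.07-d,.085,.072),p,S),2)
    return m
def tool(target,yaw):
    """increments from the present pose to a tool-down pose (roll pi, given yaw)"""
    s=ctrl.read_state();A=R.from_euler("xyz",s["orientation"]);B=R.from_euler("xyz",[np.pi,0,yaw])
    print("t",round(s["clock"],2),"tcp",np.round(s["tcp_pos"],4),"rpy",np.round(s["orientation"],3),"F",np.round(s["ft_force"],1),"open",round(s["opening"],2))
    print("shift",np.round(A.inv().apply(np.array(target)-s["tcp_pos"])/.4,3),"turn",np.round((A.inv()*B).as_rotvec()/(np.pi/2),3))
E
python3 - <<'E'
from h import *
im={c:cv2.imread(f"pics/{c}0.png") for c in("scene","top")};M={}
for c in im:
    i=im[c].astype(int);blue=((i[:,:,0]-i[:,:,2]>35)&(i[:,:,0]>1.5*i[:,:,2])).astype(np.uint8)
    deck=((i.min(2)>120)).astype(np.uint8)*2
    M[c]=cv2.resize(np.maximum(blue,deck*(blue==0)),None,fx=4,fy=4,interpolation=0)
def cost(q):
    t=0
    for c in M:
        m=model(c,q[:3],q[3]);W=(m>0);roi=cv2.dilate(W.astype(np.uint8),np.ones((40,40)))>0
        t+=(m!=M[c])[roi].mean()
    return t
best=None
for d in(.05,.065,.08):
    q0=np.array([.548+d,.198+.14*d,.14,d]);sx=np.vstack([q0]+[q0+np.eye(4)[k]*[.012,.012,.05,.012][k] for k in range(4)])
    r=minimize(cost,q0,method="Nelder-Mead",options=dict(initial_simplex=sx,xatol=2e-4,fatol=1e-5));print(np.round(r.x,4),round(r.fun,4))
    if best is None or r.fun<best.fun:best=r
q=best.x
o=[]
for c in im:
    b=cv2.resize(im[c],None,fx=4,fy=4);m=model(c,q[:3],q[3])
    for v in(1,2):cv2.drawContours(b,cv2.findContours((m==v).astype(np.uint8),0,2)[0],-1,(0,255,255),1)
    x,y=proj(c,[[q[0],q[1],.05]])[0]*4;b=b[int(y)-290:int(y)+290,int(x)-200:int(x)+200];o.append(b)
cv2.imwrite("pics/fit.png",np.hstack(o))
E
```

```text
[0.5974 0.2063 0.1437 0.0476] 0.427
[0.6012 0.2055 0.1448 0.0498] 0.4486Traceback (most recent call last):
  File "<stdin>", line 16, in <module>
    res = _minimize_neldermead(fun, x0, args, callback, bounds=bounds,
                               **options)
    fxr = func(xr)
    fx = function(np.copy(x), *(wrapper_args + args))
  File "<stdin>", line 10, in cost
  File "h.py", line 15, in model
    a,b=sorted((s*.083,s*.091));cv2.fillConvexPoly(m,box(c,(-.165,a,.03),(.12,b,.08),p,S),1)
                                                     ~~~^^^^^^^^^^^^^^^^^^^^^^^^^^^^^^^^^
  File "h.py", line 10, in box
    return cv2.convexHull((proj(c,W)*S).astype(np.float32)).round().astype(np.int32)
                           ~~~~^^^^^
  File "h.py", line 6, in proj
    k=ctrl.get_calibration(c);return cv2.projectPoints(np.float64(P),k["rvec"],k["tvec"],k["camera_matrix"],None)[0][:,0]
ValueError: time passes only in moves, steps and waits
```

```bash
sed -i 's/^def proj/K={c:ctrl.get_calibration(c) for c in("scene","top")}\ndef proj/; s/k=ctrl.get_calibration(c);/k=K[c];/' h.py
python3 - <<'E'
from h import *
tool([.426,.181,.2],.144-np.pi)
E
```

```text
t 1.0 tcp [ 0.205  -0.5104  0.2313] rpy [ 3.142  0.    -2.76 ] F [-0.3  0.2  0.6] open 1.0
shift [-1.157  1.398  0.078] turn [0.    0.    0.151]
```

Call:
servo_tool([
  [[-0.13,0.156,0.0],[0,0,0.02],1],
  [[-0.26,0.31,0.0],[0,0,0.04],1],
  [[-0.38,0.46,0.0],[0,0,0.06],1],
  [[-0.5,0.61,0.0],[0,0,0.08],1],
  [[-0.62,0.75,0.0],[0,0,0.1],1],
  [[-0.74,0.9,0.0],[0,0,0.12],1],
  [[-0.8,0.97,0.0],[0,0,0.15],1],
  [[-0.8,0.97,0.0],[0,0,0.15],1],
])

```text
clock: 2.0
tcp_pos: [0.3566, -0.0319, 0.2318]
orientation: [3.141, 0.002, -2.995]
ft_force: [1.3, -1.3, -0.6]
opening: 0.001
grasp_force: 0.0
```

Run:
```python
from h import *
tool([.426,.181,.2],.144-np.pi)
```

```text
t 2.0 tcp [ 0.3566 -0.0319  0.2318] rpy [ 3.141e+00  2.000e-03 -2.995e+00] F [ 1.3 -1.3 -0.6] open 0.0
shift [-0.249  0.501  0.08 ] turn [0.    0.001 0.001]
```

Call:
servo_tool([
  [[-0.06,0.12,0.02],[0,0,0],1],
  [[-0.13,0.26,0.04],[0,0,0],1],
  [[-0.19,0.39,0.06],[0,0,0],1],
  [[-0.25,0.5,0.08],[0,0,0],1],
  [[-0.25,0.5,0.2],[0,0,0],1],
  [[-0.25,0.5,0.25],[0,0,0],1],
  [[-0.25,0.5,0.25],[0,0,0],1],
  [[-0.25,0.5,0.25],[0,0,0],1],
])

```text
clock: 3.0
tcp_pos: [0.427, 0.1788, 0.1326]
orientation: [3.141, 0.002, -2.995]
ft_force: [-0.3, -0.7, -0.8]
opening: -0.001
grasp_force: 0.0
```

Run:
```python
from h import *
tool([.426,.181,.05],.144-np.pi)
a=ctrl.capture("scene");print([(round(d["score"],2),np.round(d["at"],3).tolist()) for d in ctrl.landmark_of("out_lip","scene")[:4]])
w=ctrl.capture("wrist");print([(round(d["score"],2),np.round(d["at"],3).tolist()) for d in ctrl.landmark_of("out_lip","wrist")[:4]])
cv2.imwrite("pics/a.png",np.hstack([cv2.resize(a[170:340,200:400],(400,340)),cv2.resize(w,(400,300))[:300] if 0 else cv2.copyMakeBorder(cv2.resize(w,(400,300)),0,40,0,0,0)])[:,:,::-1])
```

```text
t 3.0 tcp [0.427  0.1788 0.1326] rpy [ 3.141e+00  2.000e-03 -2.995e+00] F [-0.3 -0.7 -0.8] open -0.0
shift [0.002 0.006 0.206] turn [0.    0.001 0.001]
[(0.6, [0.188, 0.291, 0.014]), (0.56, [0.486, 0.187, 0.059])]
[]
```

View pics/a.png

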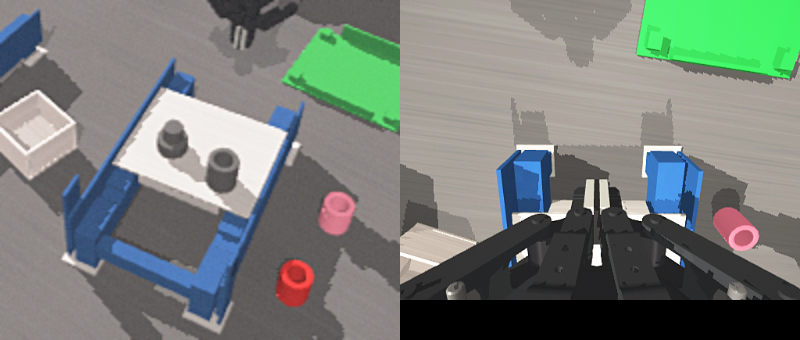

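Wrist view: closed fingertips at about (598,190) lie centred between the beams (525,190) and (670,190), with the lip ahead. Clear to descend.

Call:
servo_tool([
  [[0,0.005,0.1],[0,0,0],1],
  [[0,0.005,0.2],[0,0,0],1],
  [[0,0.005,0.2],[0,0,0],1],
  [[-0.03,0.005,0.2],[0,0,0],1],
  [[-0.06,0.005,0.2],[0,0,0],1],
  [[-0.075,0.005,0.2],[0,0,0],1],
  [[-0.075,0.005,0.2],[0,0,0],1],
])

```text
clock: 4.08
tcp_pos: [0.4563, 0.1851, 0.0516]
orientation: [3.141, 0.001, -2.996]
ft_force: [0.1, -0.1, -0.8]
opening: 0.002
grasp_force: 0.0
```

Call:
servo_tool([
  [[-0.01,0,0],[0,0,0],1],
  [[-0.02,0,0],[0,0,0],1],
  [[-0.03,0,0],[0,0,0],1],
  [[-0.036,0,0],[0,0,0],1],
  [[-0.042,0,0],[0,0,0],1],
  [[-0.048,0,0],[0,0,0],1],
  [[-0.054,0,0],[0,0,0],1],
  [[-0.06,0,0],[0,0,0],1],
])

```text
clock: 5.08
tcp_pos: [0.4774, 0.1874, 0.051]
orientation: [-3.14, -0.004, -2.996]
ft_force: [-7.5, -0.9, 6.4]
opening: 0.0
grasp_force: 3.7
```

```bash
cat >> h.py <<'E'
def look(n=None):
    a=ctrl.capture("scene")
    for t in("board_out","out_lip","sleeve_out","plug_out"):print(t,[(round(d["score"],2),np.round(d["at"],3).tolist()) for d in ctrl.landmark_of(t,"scene")[:2]])
    if n:cv2.imwrite(f"pics/{n}.png",cv2.resize(a[170:340,200:400],(700,595))[:,:,::-1])
E
python3 -c "
from h import *
tool([.426,.181,.05],.144-np.pi);look()"
```

```text
t 5.08 tcp [0.4774 0.1874 0.051 ] rpy [-3.14  -0.004 -2.996] F [-7.5 -0.9  6.4] open 0.0
shift [0.129 0.003 0.003] turn [-0.001 -0.003  0.001]
board_out [(0.95, [0.558, 0.201, 0.056]), (0.9, [0.255, 0.291, 0.017])]
out_lip [(0.84, [0.188, 0.288, 0.013]), (0.77, [0.492, 0.189, 0.059])]
sleeve_out [(0.82, [0.616, 0.362, -0.001]), (0.8, [0.587, 0.247, 0.072])]
plug_out [(0.53, [0.58, 0.169, 0.072])]
```

Call:
servo_tool([
  [[-0.006,0,0],[0,0,0],1],
  [[-0.012,0,0],[0,0,0],1],
  [[-0.018,0,0],[0,0,0],1],
  [[-0.024,0,0],[0,0,0],1],
  [[-0.03,0,0],[0,0,0],1],
  [[-0.036,0,0],[0,0,0],1],
  [[-0.042,0,0],[0,0,0],1],
  [[-0.048,0,0],[0,0,0],1],
  [[-0.054,0,0],[0,0,0],1],
  [[-0.06,0,0],[0,0,0],1],
])

```text
clock: 6.58
tcp_pos: [0.5012, 0.1909, 0.051]
orientation: [-3.14, -0.004, -2.996]
ft_force: [-7.3, -1.5, 5.5]
opening: 0.0
grasp_force: 3.5
```

```bash
python3 -c "
from h import *
tool([.426,.181,.05],.144-np.pi);look()"
```

```text
t 6.58 tcp [0.5012 0.1909 0.051 ] rpy [-3.14  -0.004 -2.996] F [-7.3 -1.5  5.5] open 0.0
shift [0.19  0.003 0.003] turn [-0.001 -0.003  0.001]
board_out [(0.84, [0.581, 0.202, 0.053]), (0.68, [0.254, 0.288, 0.016])]
out_lip [(0.68, [0.518, 0.193, 0.06]), (0.62, [0.186, 0.29, 0.013])]
sleeve_out [(0.79, [0.619, 0.363, 0.002]), (0.52, [0.506, 0.361, -0.003])]
plug_out [(0.52, [0.605, 0.177, 0.072])]
```

Call:
servo_tool([
  [[-0.004,0,0],[0,0,0],1],
  [[-0.008,0,0],[0,0,0],1],
  [[-0.012,0,0],[0,0,0],1],
  [[-0.015,0,0],[0,0,0],1],
  [[-0.018,0,0],[0,0,0],1],
  [[-0.021,0,0],[0,0,0],1],
  [[-0.024,0,0],[0,0,0],1],
  [[-0.027,0,0],[0,0,0],1],
  [[-0.03,0,0],[0,0,0],1],
])

```text
clock: 7.95
tcp_pos: [0.514, 0.1931, 0.0508]
orientation: [-3.141, -0.002, -2.996]
ft_force: [-3.1, -0.2, 0.2]
opening: -0.001
grasp_force: 1.5
```

```bash
python3 -c "
from h import *
tool([.426,.181,.05],.144-np.pi);look()"
```

```text
t 7.95 tcp [0.514  0.1931 0.0508] rpy [-3.141e+00 -2.000e-03 -2.996e+00] F [-3.1 -0.2  0.2] open -0.0
shift [0.222 0.002 0.002] turn [-0.    -0.001  0.001]
board_out [(0.95, [0.597, 0.206, 0.051]), (0.88, [0.257, 0.29, 0.017])]
out_lip [(0.84, [0.526, 0.193, 0.056]), (0.68, [0.187, 0.294, 0.014])]
sleeve_out [(0.91, [0.625, 0.255, 0.071]), (0.73, [0.619, 0.364, 0.0])]
plug_out [(0.51, [0.618, 0.176, 0.065]), (0.28, [0.634, -0.211, 0.053])]
```

Call:
servo_tool([
  [[-0.002,0,0],[0,0,0],1],
  [[-0.004,0,0],[0,0,0],1],
  [[-0.006,0,0],[0,0,0],1],
  [[-0.006,0,0],[0,0,0],1],
])

```text
clock: 8.7
tcp_pos: [0.5175, 0.194, 0.0513]
orientation: [3.142, 0.0, -2.995]
ft_force: [-1.5, 0.0, -2.0]
opening: 0.002
grasp_force: 1.0
```

```bash
python3 -c "
from h import *
look('b')"
```

```text
board_out [(0.89, [0.257, 0.29, 0.015]), (0.73, [0.598, 0.205, 0.049])]
out_lip [(0.79, [0.185, 0.292, 0.014]), (0.55, [0.62, 0.177, 0.064])]
sleeve_out [(0.74, [0.617, 0.362, 0.002]), (0.67, [0.626, 0.253, 0.066])]
plug_out [(0.73, [0.621, 0.176, 0.064])]
```

View pics/b.png

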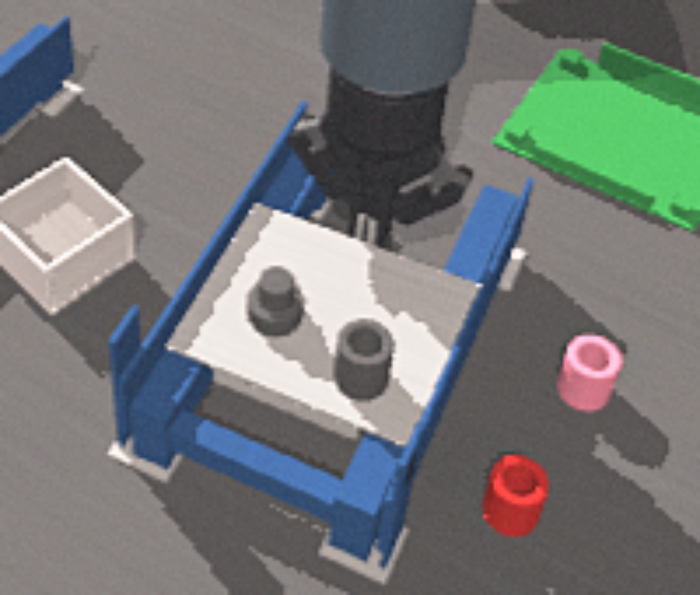

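The board sits lower (deck near (330,310) in the crop, parts upright at (275,300) and (363,358)), so it has apparently dropped. I'll confirm with a gentle push against the stop.

Call:
servo_tool([
  [[-0.003,0,0],[0,0,0],1],
  [[-0.006,0,0],[0,0,0],1],
  [[-0.009,0,0],[0,0,0],1],
  [[-0.009,0,0],[0,0,0],1],
])

```text
clock: 9.45
tcp_pos: [0.5184, 0.1941, 0.0514]
orientation: [-3.141, -0.005, -2.996]
ft_force: [-11.9, -0.2, 7.3]
opening: 0.002
grasp_force: 6.1
```

Stopped against the far walls. Now I withdraw.

Call:
servo_tool([
  [[0.02,0,0],[0,0,0],1],
  [[0.06,0,0],[0,0,0],1],
  [[0.15,0,0],[0,0,0],1],
  [[0.22,0,0],[0,0,0],1],
  [[0.22,0,-0.12],[0,0,0],1],
  [[0.22,0,-0.25],[0,0,0],1],
  [[0.22,0,-0.35],[0,0,0],1],
  [[0.3,0,-0.4],[0,0,0],1],
  [[0.3,0,-0.4],[0,0,0],1],
])

```text
clock: 10.58
tcp_pos: [0.4028, 0.1777, 0.2142]
orientation: [3.138, 0.007, -2.995]
ft_force: [-0.4, 0.2, -0.6]
opening: 0.003
grasp_force: 0.0
```

```bash
python3 -c "
from h import *
look('c')"
```

```text
board_out [(0.7, [0.599, 0.206, 0.046]), (0.65, [0.259, 0.29, 0.014])]
out_lip [(0.73, [0.533, 0.196, 0.049]), (0.64, [0.188, 0.292, 0.014])]
sleeve_out [(0.86, [0.618, 0.365, 0.002]), (0.63, [0.503, 0.363, -0.0])]
plug_out [(0.8, [0.621, 0.175, 0.062])]
```

View pics/c.png

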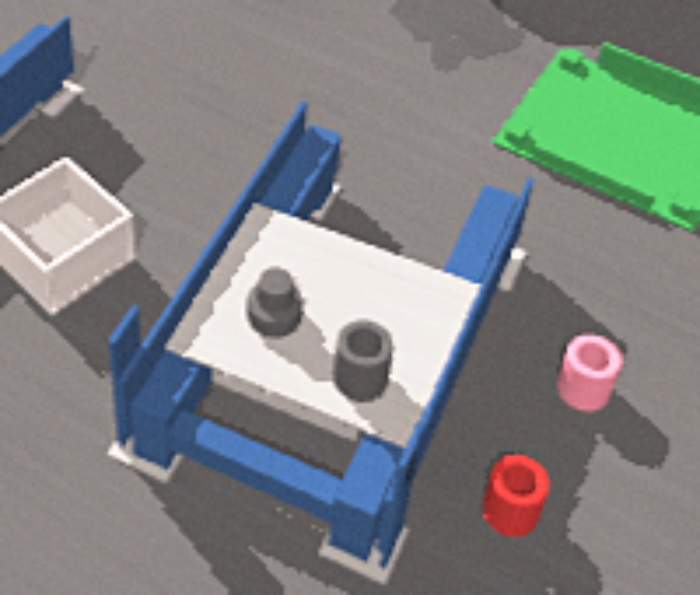

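The board lies down at its seat (z about 0.046 to 0.049), level, with both parts upright and the hand clear.

```bash
python3 -c "
from station import ctrl
print(ctrl.finish_job())"
```

```text
the job is handed in; nothing more can be done
None
```

I pushed the board along its rails until it dropped into its notches and stopped against their far walls, then withdrew the hand; the last camera check showed it level with both parts upright, and the job is handed in (no verdict came back).

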